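# Work the cleaning brush in its pot and hold it slanted over the dish

## Task

Take the black brush that stands in the white cleaning pot by its handle and work it up and down inside the pot twice (lift it about 4 cm, bristles still inside, then back down to the bottom, each time). Then draw it right out of the pot, turn it so that it slants about halfway between upright and level with the bristles at the lower end, and finish while still holding it like that, motionless, with the bristle tips about 10 cm above the bench over the middle of the glass dish. Do not push the dish, the red tin or the eraser about.

Things in the scene. Friction and masses are not known exactly. Their poses are not given: they have to be found in the camera images.
- pot: white upright rectangular pot, blue collar at its rim, fixed to the bench on a dark foot plate 90 x 74 x 6 mm. Sleeve 42 (x) x 27 (y) mm outside, 95 mm high, walls 4 mm; well 34 (x) x 19 (y) mm, its floor 28 mm above the bench, so about 3.5 mm of play on each side of the brush head. Origin on the bench under the centre, z up; stands left or right, turned up to 0.6 rad
- pot_mouth (a point): centre of the pot's open mouth, level with the rim, 95 mm above the bench
- brush: black flat brush, 165 mm long, about 22 g, loose, upright in the pot, its x parallel to the pot's x. Own y runs along it to the handle's end (up at the start). Centre line at x = 0, z = 6 mm. In mm along y: soft bristles -82 to -61 (give no resistance), head -61 to -31 (27 in x, 12 in z; rests on the pot's floor), handle -33 to 82 (15 in x, 11 in z). Origin at mid length
- brush_tip (a point): centre of the bristle tips, on the brush's centre line at y = -82 mm (7 mm above the bench at the start)
- brush_grip (a point): good place to grip: centre line of the handle at y = 45 mm (at the start 134 mm above the bench, 39 above the rim, 37 below the handle's end; 127 from the bristle tips)
- dish: round glass dish, 88 mm across, 20 mm high, 0.12 kg, loose on the bench; origin under its centre
- flux_tin: round red tin, 58 mm across, 20 mm high, a bystander; origin under its centre
- eraser: blue and white eraser, 21 x 46 x 12 mm, a bystander; origin under its centre
Things that resemble listed ones, but are neither listed nor needed, are in the scene too. There is more than one size of the brush; the one meant has the size given above.

How it is judged:
By the outcome, as a careful person would: the job done as asked, in the order asked, and still so for the second after the job is handed in, while the arm keeps its last pose, push and grip.
It also fails if it takes over 45 s, if anything falls off the work surface, if the arm or the gripper's body presses on something with over 40 N, if the wrist force passes 120 N, or if a joint passes its speed limit or range.

## Robot

A 6-joint arm with a two-finger parallel gripper is mounted at the origin on a cart in front of the work surface, level with it; the furniture and walls round the work are solid. World frame = base frame: x ahead of the robot, y to its left, z up, the work surface at z = 0. Lengths are in m, angles in rad, forces in N, time in s.
With the tool pointing down it reaches from about 0.3 to 0.75 m from the base axis. Payload 8.5 kg.
Tool frame: the origin (TCP) lies on the centre line of the jaws, within the pads' length; the fingertips stand 25 mm ahead of it and the grasp point (between the pads) lies 6 mm ahead of it; z points along the fingers, y is the line along which they close (so a half turn about z gives the same grasp; the last joint's range is limited). The gripper opens to 85 mm and grips with 20 to 120 N. Pads are 22 mm wide; open, the fingers measure 114 mm over their backs; the gripper's body (76 mm by 85 mm) begins 54 mm behind the grasp point. The pads swing forward as they close: fully open they stand 13 mm farther back than shut.
Start: joints at [-1.556, 0.381, 1.297, -0, 1.464, -0.215], TCP at [0.125, -0.536, 0.256] pointing down, gripper open.
Joint ranges: [-3.11, 3.11], [-0.89, 2.33], [0.22, 2.48], [-1.42, 4.56], [0.17, 2.85], [-2.88, 2.88]. Speed limits (rad/s): [2.39, 2.39, 3.14, 3.14, 3.14, 3.14].

## Interface

Orientations are given as a unit quaternion [w, x, y, z].
In Python, from plant import robot, imaging, finder gives the robot as it stands. The module is installed in compiled form; this text tells all that it offers.
- The arm moves only by the tool carry_out, never from a script. Its arguments are lists of equal length, an entry for each row: "translation": the shift along the tool's x, y, z in mm, a list of three; "rot": the turn, a rotation vector about the tool's x, y, z in rad, a list of three; "claw": the finger opening in mm, from 0 to 85.4. A call has 1 to 8 rows; each row is the pose to reach, as a shift and turn from the pose commanded when the call began, along the tool's axes at that moment; what a row does not reach only later rows make up. A row lasts 1/12 s, in which the tool goes at most 41.7 mm and 7.16 degrees, less where a joint would pass 70% of its speed; a pose out of reach is approached as far as the arm can. A call with a gripper value outside its range is refused whole. The fingers move at their own pace and stop on an object; "squeeze" is the grip in N (left out, the last holds). Time passes only in rows, so rows that repeat a pose let the fingers close. It gives the time, the measured TCP pose, the force and the opening at its end, in the units of the state.
- robot.state(): the state, without advancing time (a new reading comes with each control period).
- imaging.get_image(name): name is "scene" or "top"; returns a dict with "img" (384x512x3 uint8, red, green, blue), "intrinsics" (3x3 intrinsics, pixels), "k1" (the pictures are not rectified: a ray, as slopes to the right and down, at radius r is drawn at 1 + k1 r^2 times it, then the intrinsics apply), "R" (3x3) and "t" (3): a world point X has camera coordinates R X + t. Camera axes: x right, y down, z forward; pixel columns grow to the right and rows downward; lengths in m; the calibration is good to about 2 mm. A picture is of the moment at which its call begins. There is no depth.
- robot.sign_off(): hands the job in, once; it reports no verdict.
Trained networks look in a picture, given as the dict that the camera call returned (one of the last four; its "shot" number tells which), for a name from the list of things; names that differ only in an ending like _2 or _b are one class to them, and where a whole thing is asked for, a point or a joint stands for the part that bears it (a point fixed in the world has none). Each returns a list of dicts, best first, with "confidence" (0 to 1); they miss things now and then, are a little off and sometimes report something else, mostly with a low value. They report only what shows in the picture. A call takes as long as a camera call. They do not tell look-alikes from the thing itself.
- finder.recognise(picture, name): "point" ([row, column] in pixels, amid what is visible of it).
The state is a dict: "time": time; "joint_positions": joint angles; "qvel": joint speeds; "tau": joint torques, N m; "tcp_pos": TCP position; "tcp_rot": TCP orientation; "force": force on the tool from outside, world axes, zero at the start; "moment": the same for the moment, N m; "grip_width": opening from 0.0 (shut) to 1.0 (fully open).
Only numpy, scipy, OpenCV 4.12 (cv2) and the standard library are available. Lean on these libraries where they do the work, as an engineer would, in place of code of your own. Each camera call takes 0.05 s, during which the arm holds its last target. There are 200 camera calls.

## Working session

There is one attempt and no reset: what is moved stays moved. The work goes in short steps, Python scripts to look and compute and a tool call to move; the robot and the scene stay as the last step left them, time stands still between calls to the robot, and variables do not carry over. Pictures are saved under pics/ and viewed, on a budget of 10 in all, crops included, one or two more only if the job needs it, and the job is handed in when it is done.

Besides the shell and the picture viewer there is one more tool, called after "Emit:" by a JSON object that holds its "method" and its "body". carry_out: Moves the arm, as the interface text tells. Its arguments: {"type":"object","properties":{"translation":{"type":"array"},"rot":{"type":"array"},"claw":{"type":"array"},"squeeze":{"type":"number"}},"required":["translation","rot","claw"]}

```bash
mkdir -p pics; cat > h.py <<'E'
import numpy as np, cv2
from scipy.spatial.transform import Rotation as Rn
from plant import robot, imaging, finder
def ray(p,rc):
    K=np.array(p["intrinsics"]);x=(rc[1]-K[0,2])/K[0,0];y=(rc[0]-K[1,2])/K[1,1]
    s=1.
    for _ in range(20): s=1/(1+p["k1"]*(x*x+y*y)*s*s)
    R=np.array(p["R"]);t=np.array(p["t"])
    d=R.T@np.array([x*s,y*s,1]);return -R.T@t,d
def atz(p,rc,z):
    o,d=ray(p,rc);return o+d*(z-o[2])/d[2]
def tri(p,a,q,b):
    o1,d1=ray(p,a);o2,d2=ray(q,b);d1=d1/np.linalg.norm(d1);d2=d2/np.linalg.norm(d2)
    s=np.linalg.lstsq(np.c_[d1,-d2],o2-o1,rcond=None)[0]
    A=o1+s[0]*d1;B=o2+s[1]*d2;return (A+B)/2,np.linalg.norm(A-B)
def proj(p,X):
    K=np.array(p["intrinsics"]);c=np.array(p["R"])@X+np.array(p["t"]);x,y=c[:2]/c[2];f=1+p["k1"]*(x*x+y*y)
    return np.array([K[1,1]*y*f+K[1,2],K[0,0]*x*f+K[0,2]])
def save(p,n,crop=None,s=1):
    im=p["img"][:,:,::-1]
    if crop: im=im[crop[0]:crop[1],crop[2]:crop[3]]
    cv2.imwrite("pics/"+n,cv2.resize(im,None,fx=s,fy=s,interpolation=cv2.INTER_CUBIC))
E
python3 - <<'E'
from h import *
np.set_printoptions(precision=4,suppress=True)
P={n:imaging.get_image(n) for n in("scene","top")}
import pickle;pickle.dump(P,open("p0.pkl","wb"))
cv2.imwrite("pics/a.png",cv2.resize(np.vstack([P[n]["img"][:,:,::-1] for n in P]),(800,1200))[:600]);cv2.imwrite("pics/b.png",cv2.resize(P["top"]["img"][:,:,::-1],(800,600)))
for n in P:
    for o in ["pot","pot_mouth","brush","brush_tip","brush_grip","dish","flux_tin","eraser"]:
        for r in finder.recognise(P[n],o)[:4]: print(n,o,np.round(r["point"],1),round(r["confidence"],2),atz(P[n],r["point"],{"pot_mouth":.095,"brush_grip":.134}.get(o,0.01)))
print(robot.state())
E
```

```text
scene pot [244.2 231. ] 0.62 [0.5049 0.1445 0.01  ]
scene pot_mouth [247.6 234. ] 0.76 [0.4075 0.2362 0.095 ]
scene brush [248.5 254.1] 0.9 [0.4468 0.1235 0.01  ]
scene brush [209.1 230.2] 0.7 [0.6241 0.0159 0.01  ]
scene brush [247.7 213.5] 0.55 [0.5299 0.1821 0.01  ]
scene brush_tip [204.8 234.8] 0.74 [ 0.63   -0.0109  0.01  ]
scene brush_tip [250.5 258. ] 0.69 [0.4339 0.1241 0.01  ]
scene brush_tip [244.9 216.4] 0.63 [0.5324 0.1691 0.01  ]
scene brush_grip [246.2 216.1] 0.94 [0.4017 0.2935 0.134 ]
scene brush_grip [247.2 254.1] 0.74 [0.3391 0.2504 0.134 ]
scene brush_grip [204.8 233. ] 0.48 [0.4851 0.1497 0.134 ]
scene dish [206.4 277.1] 0.63 [ 0.5241 -0.0778  0.01  ]
scene dish [206.5 217.7] 0.2 [0.6638 0.0267 0.01  ]
scene flux_tin [233.8 165. ] 0.52 [0.6765 0.2152 0.01  ]
scene eraser [203.5 217.7] 0.63 [0.6762 0.0138 0.01  ]
top pot [227.3 198.5] 0.87 [0.4713 0.1664 0.01  ]
top pot_mouth [226.2 199.5] 0.76 [0.4698 0.1521 0.095 ]
top brush [265.4 176. ] 0.71 [0.3708 0.2236 0.01  ]
top brush [220.5 196.5] 0.57 [0.4894 0.1722 0.01  ]
top brush_tip [236.6 155.1] 0.77 [0.4459 0.281
[... 224 characters left out ...]
12 0.134 ]
top brush_grip [266.8 174.5] 0.43 [0.3725 0.2033 0.134 ]
top dish [204.9 295.7] 0.88 [ 0.5327 -0.092   0.01  ]
top flux_tin [151.9 184.5] 0.78 [0.6761 0.2094 0.01  ]
top eraser [157.2 249.4] 0.66 [0.662  0.0324 0.01  ]
{'time': 0.9, 'joint_positions': array([-1.5563,  0.3806,  1.2974, -0.    ,  1.4636, -0.2153]), 'qvel': array([ 0.0015, -0.0004,  0.0009,  0.    , -0.0003,  0.0002]), 'tau': array([ -0.0004, -44.8323, -23.1465,  -0.0003,   0.0005,   0.    ]), 'tcp_pos': array([ 0.1253, -0.5355,  0.2563]), 'tcp_rot': array([ 0.    ,  0.9934,  0.1146, -0.    ]), 'force': array([-0.5025, -0.8408, -0.9519]), 'moment': array([-0.0021,  0.0439,  0.0607]), 'grip_width': 0.9973568189523072}
```

View pics/a.png

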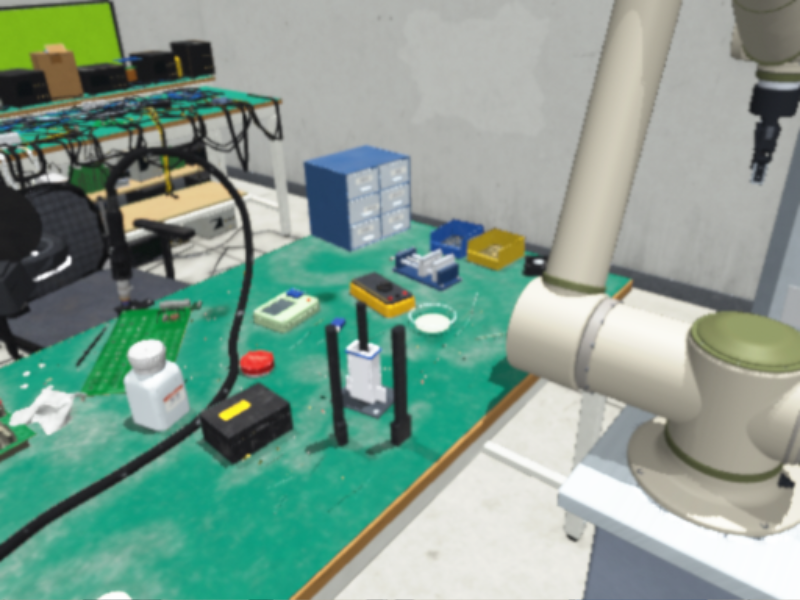

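View pics/b.png

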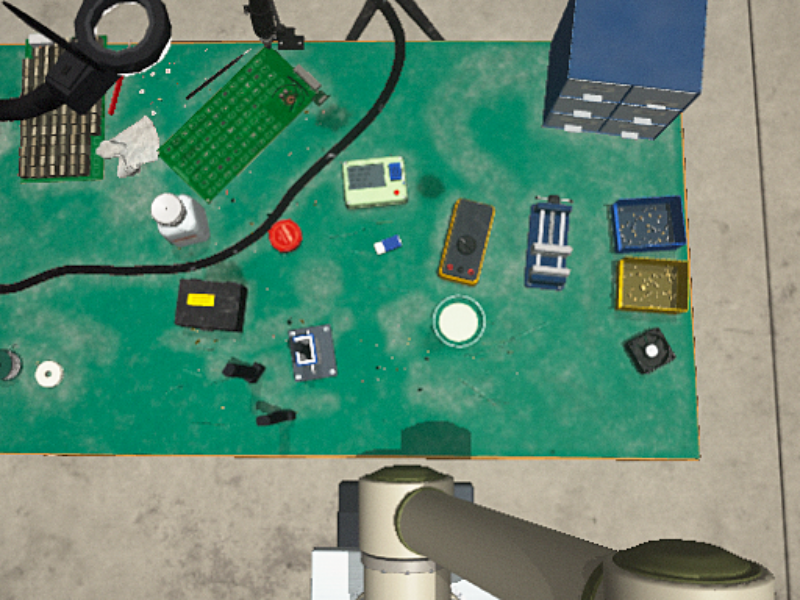

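The scene view shows the white pot at (row 237, col 232) with a black handle standing in it. Two look-alike brushes stand free nearby, at cols 216 and 256. The dish is at top (205,294), clear of the pot. I'll zoom in.

```bash
python3 - <<'E'
import pickle,cv2,numpy as np
P=pickle.load(open("p0.pkl","rb"))
a=P["scene"]["img"][185:295,190:280,::-1];b=P["top"]["img"][190:290,130:220,::-1]
f=lambda a:cv2.resize(a,(400,int(400*a.shape[0]/90)),interpolation=cv2.INTER_CUBIC)
a,b=f(a),f(b);b=np.vstack([b,np.zeros((a.shape[0]-b.shape[0],400,3),np.uint8)])
cv2.imwrite("pics/c.png",np.hstack([a,b]))
E
```

```text
(no output)
```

View pics/c.png

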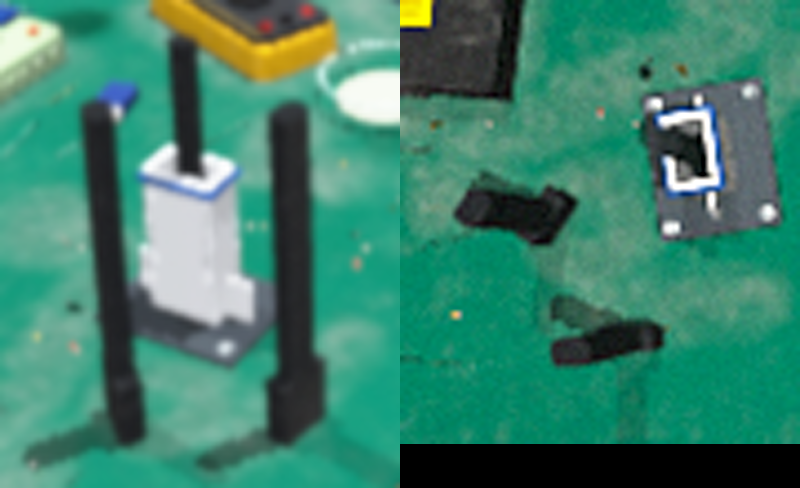

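```bash
python3 - <<'E'
from h import *
import pickle;P=pickle.load(open("p0.pkl","rb"));T,S=P["top"],P["scene"]
np.set_printoptions(precision=4,suppress=True)
tc=lambda x,y:(190+y/4.444,130+(x-400)/4.444); sc=lambda x,y:(185+y/4.444,190+x/4.444)
C=np.array([atz(T,tc(*c),.006)[:2] for c in [(642,94),(762,78),(782,224),(660,241)]])
print(C,"mean",C.mean(0)); e=C[1]-C[2]+C[0]-C[3]; print("len",np.linalg.norm(e)/2,np.linalg.norm(C[0]-C[1]+C[3]-C[2])/2,"yaw",np.arctan2(e[1],e[0]))
R=np.array([atz(T,tc(*c),.095)[:2] for c in [(655,118),(708,108),(720,187),(668,196)]]);print("rim",R.mean(0));e=R[1]-R[2]+R[0]-R[3];print(np.linalg.norm(e)/2,np.arctan2(e[1],e[0]))
R=np.array([atz(S,sc(*c),.095)[:2] for c in [(138,178),(170,146),(240,170),(208,200)]]);print("rim scene",R,R.mean(0))
print("handle end scene@171",atz(S,sc(183,42),.171))
print("look-alikes base", atz(S,sc(128,440),0),atz(S,sc(285,438),0))
for s,t in [((97,105),(470,208)),((290,107),(560,350))]: print("tops",tri(S,sc(*s),T,tc(*t)))
for s,t in [((97,105),(565,205)),((290,107),(650,335))]: print("tops alt",tri(S,sc(*s),T,tc(*t)))
c=C.mean(0)
for z in(.095,.134,.171):print(z,"top",(proj(T,np.r_[c,z])-[190,130])*4.444+[0,400],"scene",(proj(S,np.r_[c,z])-[185,190])*4.444)
D=[finder.recognise(imaging.get_image(n),"dish")[0]["point"] for n in("top","scene")];print(atz(T,D[0],.008),atz(S,D[1],.008))
# circle of dish
g=T["img"][185:225,270:318];print(g.shape)
cv2.imwrite("pics/d.png",cv2.resize(g[:,:,::-1],None,fx=12,fy=12,interpolation=cv2.INTER_CUBIC))
E
```

```text
[[0.5146 0.2058]
 [0.5247 0.1333]
 [0.4371 0.1197]
 [0.4264 0.1926]] mean [0.4757 0.1628]
len 0.08887066352974488 0.0734134930960122 yaw 0.15136698763382206
rim [0.4746 0.164 ]
0.04411099029592236 0.18178498576805502
rim scene [[0.4911 0.1878]
 [0.4992 0.154 ]
 [0.4532 0.1496]
 [0.4478 0.1814]] [0.4728 0.1682]
handle end scene@171 [0.4754 0.1639 0.171 ]
look-alikes base [0.434  0.2647 0.    ] [0.372  0.2154 0.    ]
tops (array([0.4408, 0.259 , 0.1907]), np.float64(0.0010040705994003452))
tops (array([0.3693, 0.2098, 0.1918]), np.float64(0.0031819503773455092))
tops alt (array([0.4544, 0.2261, 0.1688]), np.float64(0.03091524920214774))
tops alt (array([0.3844, 0.1754, 0.1695]), np.float64(0.01778918251641869))
0.095 top [150.1609 689.7959] scene [167.0068 191.5114]
0.134 top [145.8483 679.1057] scene [103.5539 187.7406]
0.171 top [141.4355 668.168 ] scene [ 41.0188 184.028 ]
[ 0.5388 -0.0891  0.008 ] [ 0.5322 -0.0878  0.008 ]
(40, 48, 3)
```

View pics/d.png

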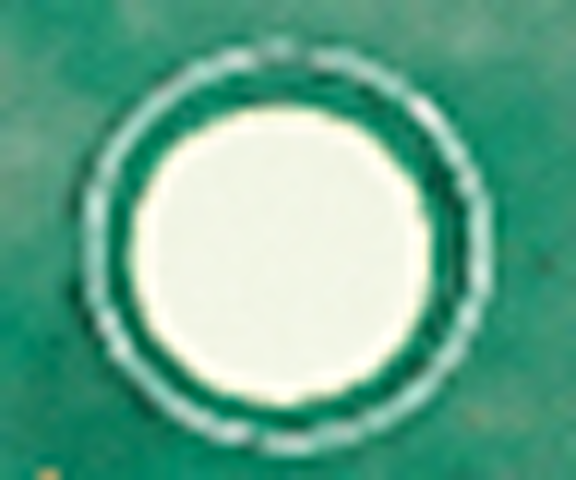

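```bash
cat >> h.py <<'E'
np.set_printoptions(precision=4,suppress=True)
def down(yaw): # tool x at yaw, z down
    c,s=np.cos(yaw),np.sin(yaw);return np.array([[c,s,0],[s,-c,0],[0,0,-1.]])
def go(pos,R1=None):
    s=robot.state();q=s["tcp_rot"];R0=Rn.from_quat([q[1],q[2],q[3],q[0]])
    t=R0.inv().apply(np.array(pos)-s["tcp_pos"])*1000
    r=(R0.inv()*Rn.from_matrix(R1)).as_rotvec() if R1 is not None else 0
    print("t",s["time"],"tcp",s["tcp_pos"],"toolx yaw",np.arctan2(R0.as_matrix()[1,0],R0.as_matrix()[0,0]),"shift",np.round(t,1),"rot",r,"grip",s["grip_width"]*85.4,"F",s["force"])
E
python3 - <<'E'
from h import *
import pickle;P=pickle.load(open("p0.pkl","rb"));T=P["top"]
print("dish rim",atz(T,(185+245/12,270+288/12),.02),"bottom",atz(T,(185+255/12,270+282/12),.003))
go([.42,-.28,.29],down(.16))
E
```

```text
dish rim [ 0.5302 -0.0866  0.02  ] bottom [ 0.5297 -0.0868  0.003 ]
t 1.1 tcp [ 0.1253 -0.5355  0.2563] toolx yaw 0.22981296108126825 shift [ 345.2 -181.6  -33.7] rot [-0.0001  0.      0.0698] grip 85.45281155192964 F [-0.275  -0.6428  0.5004]
```

Emit:
{"method": "carry_out", "body": {"translation": [[345,-182,-34],[345,-182,-34],[345,-182,-34],[345,-182,-34],[345,-182,-34],[345,-182,-34],[345,-182,-34],[345,-182,-34]], "rot": [[0,0,0.07],[0,0,0.07],[0,0,0.07],[0,0,0.07],[0,0,0.07],[0,0,0.07],[0,0,0.07],[0,0,0.07]], "claw": [40,40,40,40,40,40,40,40], "squeeze": 40}}

```text
time: 1.77
tcp_pos: [0.3772, -0.3161, 0.2857]
tcp_rot: [0.0, 0.997, 0.08, 0.0]
force: [0.3, 0.1, -0.2]
grip_width: 0.469
```

```bash
python3 -c "
from h import *
go([.472,.163,.28],down(.16))"
```

```text
t 1.7667 tcp [ 0.3772 -0.3161  0.2857] toolx yaw 0.15959339752238494 shift [ 169.8 -458.     5.5] rot [ 0.0004 -0.0003 -0.0004] grip 40.019138098298384 F [ 0.331   0.1267 -0.2322]
```

Emit:
{"method": "carry_out", "body": {"translation": [[170,-458,5],[170,-458,5],[170,-458,5],[170,-458,5],[170,-458,5],[170,-458,5],[170,-458,5],[170,-458,5]], "rot": [[0,0,0],[0,0,0],[0,0,0],[0,0,0],[0,0,0],[0,0,0],[0,0,0],[0,0,0]], "claw": [40,40,40,40,40,40,40,40]}}

```text
time: 2.43
tcp_pos: [0.4406, 0.0113, 0.2821]
tcp_rot: [0.0, 0.997, 0.08, 0.0]
force: [1.3, -0.6, -0.3]
grip_width: 0.467
```

```bash
python3 -c "
from h import *
go([.475,.1635,.25],down(.16))"
```

```text
t 2.4333 tcp [0.4406 0.0113 0.2821] toolx yaw 0.15955508014727 shift [  58.1 -144.9   32.1] rot [ 0.0003 -0.0007 -0.0004] grip 39.921167849642806 F [ 1.2596 -0.6011 -0.2638]
```

Emit:
{"method": "carry_out", "body": {"translation": [[58,-145,20],[58,-145,20],[58,-145,20],[58,-145,20],[58,-145,20],[58,-145,20],[58,-145,20],[58,-145,20]], "rot": [[0,0,0],[0,0,0],[0,0,0],[0,0,0],[0,0,0],[0,0,0],[0,0,0],[0,0,0]], "claw": [40,40,40,40,40,40,40,40]}}

```text
time: 3.1
tcp_pos: [0.4749, 0.1606, 0.2622]
tcp_rot: [0.0, 0.997, 0.079, 0.0]
force: [1.0, 0.2, 0.7]
grip_width: 0.468
```

```bash
python3 - <<'E'
from h import *
go([.475,.1635,.140],down(.16))
S=imaging.get_image("scene");T=imaging.get_image("top")
tip=robot.state()["tcp_pos"]-[0,0,.025]
print(proj(S,tip),proj(T,tip),proj(S,np.array([.475,.1635,.171])))
a=cv2.resize(S["img"][150:260,190:290,::-1],(400,440),interpolation=2);b=cv2.resize(T["img"][170:280,140:240,::-1],(400,440),interpolation=2)
cv2.imwrite("pics/e.png",np.hstack([a,b]))
E
```

```text
t 3.1 tcp [0.4749 0.1606 0.2622] toolx yaw 0.1584469549047816 shift [  0.5  -2.9 122.2] rot [ 0.0002 -0.0004 -0.0016] grip 39.95528668229373 F [0.9722 0.2423 0.7245]
[167.4021 230.7747] [220.1736 186.5125] [194.4281 231.4433]
```

View pics/e.png

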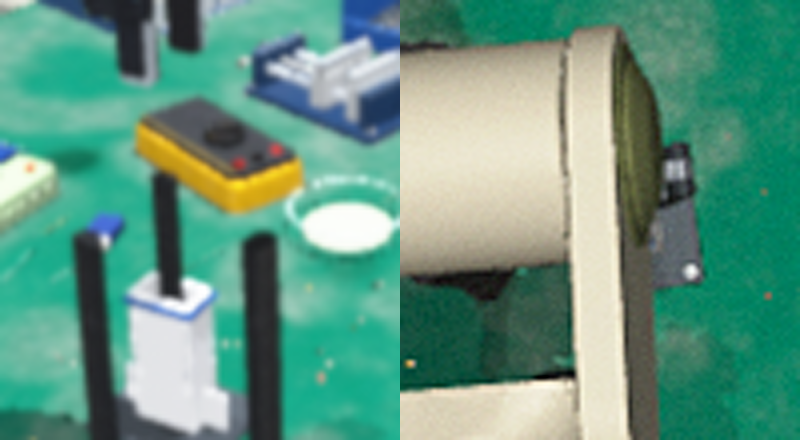

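The fingers straddle the handle line: finger midpoint at crop (161,64), handle end at (165,178) as predicted. I'll descend most of the way and check again.

Emit:
{"method": "carry_out", "body": {"translation": [[0,-1,25],[0,-2,50],[0,-2,75],[0,-2,95],[0,-2,110],[0,-2,115],[0,-2,115],[0,-2,115]], "rot": [[0,0,0],[0,0,0],[0,0,0],[0,0,0],[0,0,0],[0,0,0],[0,0,0],[0,0,0]], "claw": [40,40,40,40,40,40,40,40]}}

```text
time: 3.87
tcp_pos: [0.4751, 0.1632, 0.1476]
tcp_rot: [-0.0, 0.997, 0.079, 0.001]
force: [-0.8, -0.1, 0.0]
grip_width: 0.466
```

```bash
python3 - <<'E'
from h import *
S=imaging.get_image("scene")
go([.475,.1635,.140],down(.16))
save(S,"f.png",(160,270,185,285),6)
E
```

```text
t 3.9167 tcp [0.4752 0.1633 0.148 ] toolx yaw 0.15925951750970474 shift [-0.2 -0.2  8. ] rot [ 0.0001 -0.0019 -0.0007] grip 40.09621207582415 F [ 0.0373 -0.1236  0.463 ]
```

View pics/f.png

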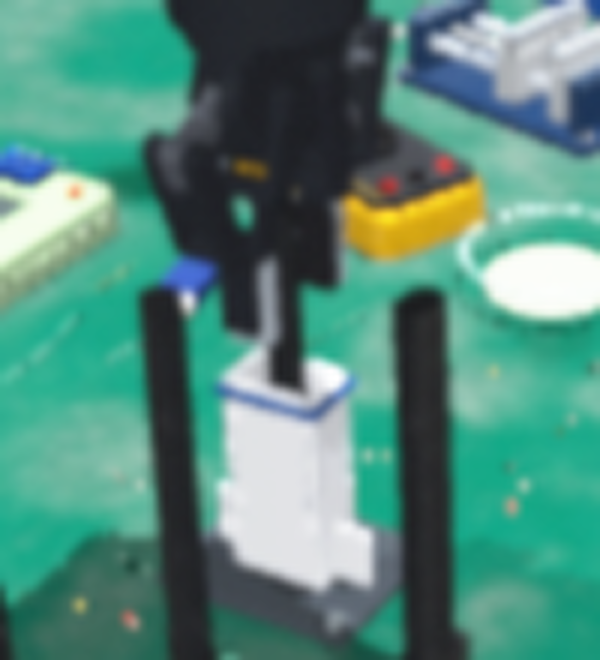

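The handle (crop col 288) is between the two fingers, which end above the rim. I'll lower the last 8 mm and close.

Emit:
{"method": "carry_out", "body": {"translation": [[0,0,5],[0,0,8],[0,0,8],[0,0,8],[0,0,8],[0,0,8],[0,0,8],[0,0,8]], "rot": [[0,0,0],[0,0,0],[0,0,0],[0,0,0],[0,0,0],[0,0,0],[0,0,0],[0,0,0]], "claw": [40,40,30,20,12,6,2,2], "squeeze": 40}}

```text
time: 4.58
tcp_pos: [0.4748, 0.1636, 0.1391]
tcp_rot: [-0.0, 0.997, 0.08, 0.0]
force: [0.8, 0.2, 1.5]
grip_width: 0.121
```

```bash
python3 -c "
from h import *
go([.475,.1635,.180],down(.16))"
```

```text
t 4.5833 tcp [0.4748 0.1636 0.1391] toolx yaw 0.15986837584343466 shift [  0.2   0.2 -40.9] rot [ 0.     -0.0005 -0.0001] grip 10.370517518720387 F [0.7605 0.2424 1.4904]
```

Emit:
{"method": "carry_out", "body": {"translation": [[0,0,-5],[0,0,-15],[0,0,-25],[0,0,-35],[0,0,-40],[0,0,-40],[0,0,-40],[0,0,-40]], "rot": [[0,0,0],[0,0,0],[0,0,0],[0,0,0],[0,0,0],[0,0,0],[0,0,0],[0,0,0]], "claw": [2,2,2,2,2,2,2,2]}}

```text
time: 5.25
tcp_pos: [0.4743, 0.1635, 0.1784]
tcp_rot: [0.0, 0.997, 0.08, -0.001]
force: [-0.7, 0.6, -0.8]
grip_width: 0.124
```

```bash
python3 - <<'E'
from h import *
S=imaging.get_image("scene")
go([.475,.1635,.139],down(.16))
save(S,"g.png",(160,270,185,285),6)
E
```

```text
t 5.3 tcp [0.4743 0.1635 0.1783] toolx yaw 0.1597981681535862 shift [ 0.7  0.1 39.3] rot [-0.0001  0.0012 -0.0002] grip 10.811180156775254 F [ 0.2768 -1.0379 -0.1984]
```

View pics/g.png

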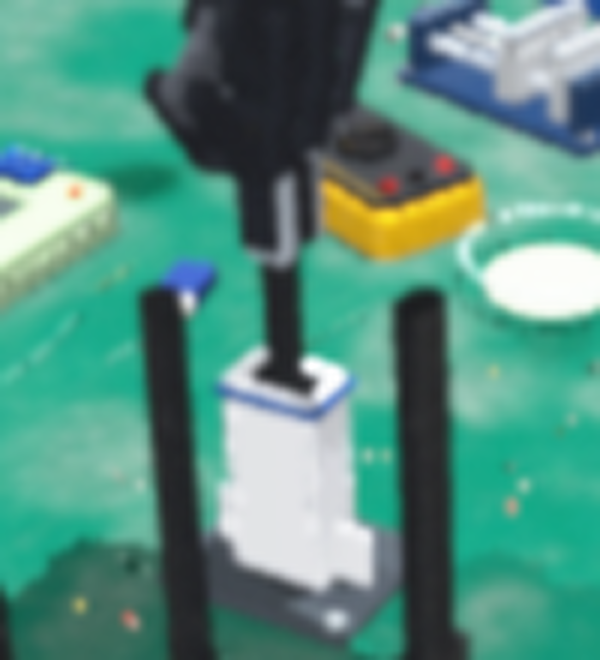

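The brush rose with the gripper: the top of its head now shows at the pot rim, crop (290,380). Now I'll lower it, then do the second stroke.

Emit:
{"method": "carry_out", "body": {"translation": [[0,0,8],[0,0,18],[0,0,28],[0,0,35],[0,0,40],[0,0,40],[0,0,40],[0,0,40]], "rot": [[0,0,0],[0,0,0],[0,0,0],[0,0,0],[0,0,0],[0,0,0],[0,0,0],[0,0,0]], "claw": [2,2,2,2,2,2,2,2]}}

```text
time: 5.97
tcp_pos: [0.475, 0.1636, 0.1389]
tcp_rot: [0.0, 0.997, 0.08, 0.0]
force: [1.0, 0.2, 1.2]
grip_width: 0.124
```

Emit:
{"method": "carry_out", "body": {"translation": [[0,0,-8],[0,0,-18],[0,0,-28],[0,0,-35],[0,0,-40],[0,0,-40],[0,0,-40],[0,0,-40]], "rot": [[0,0,0],[0,0,0],[0,0,0],[0,0,0],[0,0,0],[0,0,0],[0,0,0],[0,0,0]], "claw": [2,2,2,2,2,2,2,2]}}

```text
time: 6.63
tcp_pos: [0.4744, 0.1635, 0.1784]
tcp_rot: [-0.0, 0.997, 0.08, -0.0]
force: [-1.0, -0.0, 0.0]
grip_width: 0.124
```

Emit:
{"method": "carry_out", "body": {"translation": [[0,0,8],[0,0,18],[0,0,28],[0,0,35],[0,0,40],[0,0,40],[0,0,40],[0,0,40]], "rot": [[0,0,0],[0,0,0],[0,0,0],[0,0,0],[0,0,0],[0,0,0],[0,0,0],[0,0,0]], "claw": [2,2,2,2,2,2,2,2]}}

```text
time: 7.3
tcp_pos: [0.4747, 0.1636, 0.1387]
tcp_rot: [-0.0, 0.997, 0.08, 0.0]
force: [1.0, 0.1, -0.4]
grip_width: 0.122
```

Emit:
{"method": "carry_out", "body": {"translation": [[0,0,-15],[0,0,-35],[0,0,-55],[0,0,-80],[0,0,-105],[0,0,-130],[0,0,-150],[0,0,-150]], "rot": [[0,0,0],[0,0,0],[0,0,0],[0,0,0],[0,0,0],[0,0,0],[0,0,0],[0,0,0]], "claw": [2,2,2,2,2,2,2,2]}}

```text
time: 7.97
tcp_pos: [0.4756, 0.1637, 0.2925]
tcp_rot: [-0.0, 0.997, 0.08, 0.003]
force: [-0.3, 0.7, -0.6]
grip_width: 0.123
```

```bash
python3 - <<'E'
from h import *
go([.43,-.087,.29],down(0))
S=imaging.get_image("scene"); save(S,"i.png",(100,270,165,305),4)
E
```

```text
t 7.9667 tcp [0.4756 0.1637 0.2925] toolx yaw 0.15988618103899058 shift [-84.9 240.2   2.1] rot [-0.0001 -0.0068  0.1599] grip 10.516030621601793 F [-0.269   0.7159 -0.6371]
```

View pics/i.png

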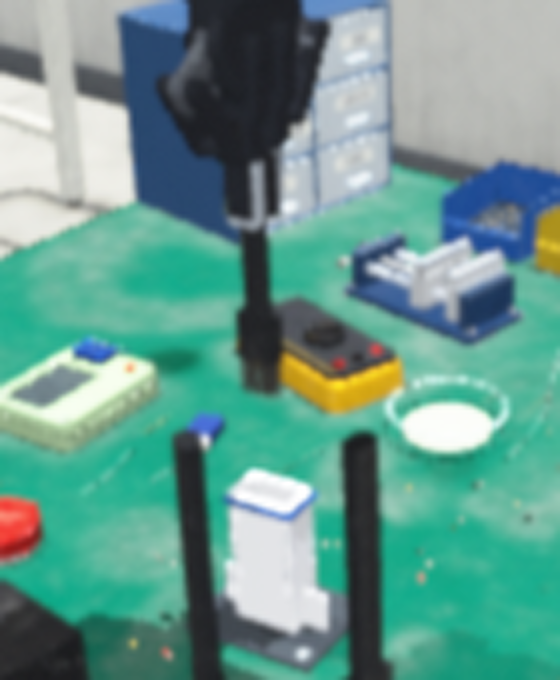

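Both strokes are done, and the brush is out of the pot with its bristles at crop (262,385). I'll carry it toward the dish, then tilt it.

Emit:
{"method": "carry_out", "body": {"translation": [[-10,30,0],[-25,65,0],[-37,105,0],[-50,140,0],[-62,175,0],[-73,208,0],[-80,230,0],[-85,240,0]], "rot": [[0,0,0.02],[0,0,0.04],[0,0,0.06],[0,0,0.08],[0,0,0.1],[0,0,0.12],[0,0,0.14],[0,0,0.16]], "claw": [2,2,2,2,2,2,2,2]}}

```text
time: 8.68
tcp_pos: [0.4281, -0.0894, 0.2874]
tcp_rot: [-0.0, 1.0, -0.002, -0.001]
force: [-0.9, 1.1, -1.2]
grip_width: 0.124
```

```bash
cat >> h.py <<'E'
def tilt(a,yaw=0): 
    return Rn.from_euler("z",yaw).as_matrix()@Rn.from_euler("y",-a).as_matrix()@down(0)
E
python3 - <<'E'
from h import *
R=tilt(np.pi/4); print(R)
go([.437,-.087,.213],R)
print(robot.state()["joint_positions"])
E
```

```text
[[ 0.7071  0.      0.7071]
 [ 0.     -1.      0.    ]
 [ 0.7071  0.     -0.7071]]
t 8.6833 tcp [ 0.4281 -0.0894  0.2874] toolx yaw -0.0040919769971201145 shift [ 9.  -2.4 74.3] rot [ 0.0009  0.7878 -0.0042] grip 10.587040338395575 F [-0.8738  1.1323 -1.19  ]
[-0.4775  0.1579  1.5223 -0.0005  1.4639  1.0974]
```

Emit:
{"method": "carry_out", "body": {"translation": [[2,0,3],[4,0,10],[6,-1,20],[8,-2,30],[9,-2,45],[9,-2,60],[9,-2,68],[9,-2,74]], "rot": [[0,0.1,0],[0,0.2,0],[0,0.31,0],[0,0.42,0],[0,0.53,0],[0,0.64,0],[0,0.73,0],[0,0.786,0]], "claw": [2,2,2,2,2,2,2,2]}}

```text
time: 9.35
tcp_pos: [0.4377, -0.0825, 0.2169]
tcp_rot: [-0.005, 0.93, 0.002, 0.366]
force: [1.0, 0.1, 0.3]
grip_width: 0.124
```

```bash
python3 - <<'E'
from h import *
S=imaging.get_image("scene");T=imaging.get_image("top")
go([.437,-.087,.193],tilt(np.pi/4))
s=robot.state();q=s["tcp_rot"];z=Rn.from_quat([q[1],q[2],q[3],q[0]]).as_matrix()[:,2];tip=s["tcp_pos"]+.132*z
print("tip",tip,"angle",np.degrees(np.arccos(-z[2])),"joints",s["joint_positions"])
print(proj(S,tip),proj(T,tip))
for n,p in(("s",S),("t",T)):
  for r in finder.recognise(p,"brush_tip"):print(n,r)
a=cv2.resize(S["img"][110:240,220:350,::-1],(400,400),interpolation=2);b=cv2.resize(T["img"][160:260,240:340,::-1],(400,400),interpolation=2)
cv2.imwrite("pics/j.png",np.hstack([a,b]))
E
```

```text
t 9.45 tcp [ 0.4374 -0.0821  0.2162] toolx yaw -0.002102885165841425 shift [-16.    5.1  16.7] rot [-0.0128  0.0393 -0.0018] grip 10.214071044059997 F [-0.9157 -0.1458 -0.3997]
tip [ 0.527  -0.0804  0.1193] angle 42.75522914449425 joints [-0.7093  0.0591  2.0957  0.9354  0.5961  0.1636]
[172.0069 276.8541] [202.5399 294.997 ]
s {'point': [248.7, 257.1], 'confidence': 0.9}
s {'point': [162.7, 287.5], 'confidence': 0.72}
s {'point': [245.5, 215.0], 'confidence': 0.67}
s {'point': [244.3, 232.6], 'confidence': 0.6}
t {'point': [236.4, 157.1], 'confidence': 0.81}
t {'point': [266.4, 175.9], 'confidence': 0.67}
t {'point': [226.3, 299.1], 'confidence': 0.6}
```

View pics/j.png

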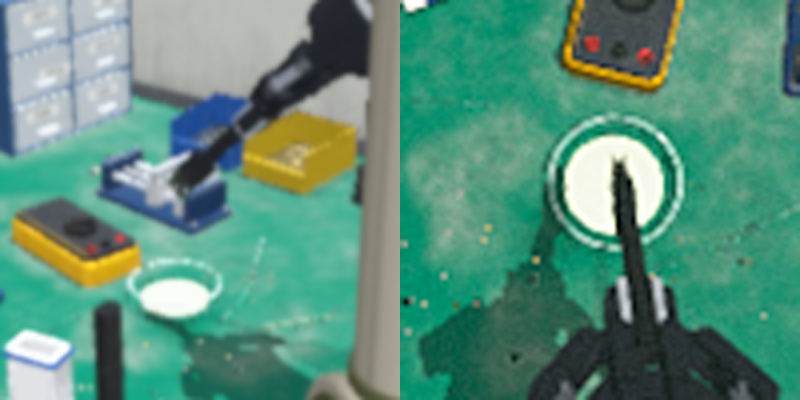

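The brush slants at about 43° with its tip over the dish: top (200,295), scene (171,278), close to the predictions. The dish hasn't moved. A small final correction next.

Emit:
{"method": "carry_out", "body": {"translation": [[-4,1,4],[-8,3,9],[-12,4,13],[-16,5,17],[-16,5,17],[-16,5,17],[-16,5,17],[-16,5,17]], "rot": [[0,0.01,0],[-0.005,0.02,0],[-0.01,0.03,0],[-0.013,0.039,0],[-0.013,0.039,0],[-0.013,0.039,0],[-0.013,0.039,0],[-0.013,0.039,0]], "claw": [2,2,2,2,2,2,2,2]}}

```text
time: 10.22
tcp_pos: [0.4395, -0.0877, 0.196]
tcp_rot: [0.001, 0.923, 0.001, 0.385]
force: [-0.1, -0.0, -0.6]
grip_width: 0.124
```

```bash
python3 - <<'E'
from h import *
S=imaging.get_image("scene");T=imaging.get_image("top")
go([.437,-.087,.193],tilt(np.pi/4))
s=robot.state();q=s["tcp_rot"];z=Rn.from_quat([q[1],q[2],q[3],q[0]]).as_matrix()[:,2];tip=s["tcp_pos"]+.132*z
print("tip",tip,"angle",np.degrees(np.arccos(-z[2])),"qvel",s["qvel"])
print(proj(S,tip),proj(T,tip))
a=cv2.resize(S["img"][140:220,240:320,::-1],(400,400),interpolation=2);b=cv2.resize(T["img"][170:250,255:335,::-1],(400,400),interpolation=2)
cv2.imwrite("pics/k.png",np.hstack([a,b]))
E
```

```text
t 10.3167 tcp [ 0.4393 -0.0877  0.1959] toolx yaw 0.004127818390563055 shift [-3.7 -0.7  0.4] rot [ 0.0018 -0.0046  0.0029] grip 10.308176672161085 F [0.5501 0.2546 0.5523]
tip [ 0.5331 -0.0879  0.103 ] angle 45.26374584923067 qvel [-0.0017  0.0012  0.0054  0.0074 -0.0007 -0.0101]
[175.7342 276.6855] [200.804  297.4508]
```

View pics/k.png

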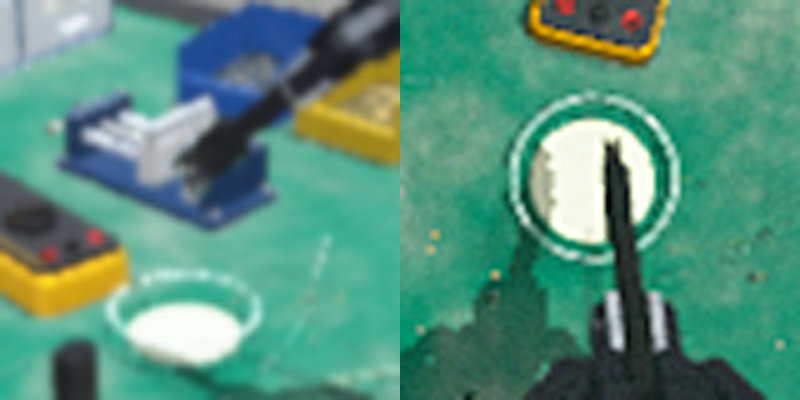

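The tip sits at top (198.6,297.4) and scene (174.4,277), about 5 mm beyond the dish centre. I'll nudge it back and settle.

Emit:
{"method": "carry_out", "body": {"translation": [[-3,0,-1],[-5,0,-2],[-5,0,-2],[-5,0,-2],[-5,0,-2],[-5,0,-2],[-5,0,-2],[-5,0,-2]], "rot": [[0,0,0],[0,0,0],[0,0,0],[0,0,0],[0,0,0],[0,0,0],[0,0,0],[0,0,0]], "claw": [2,2,2,2,2,2,2,2]}}

```text
time: 10.98
tcp_pos: [0.4342, -0.0877, 0.1933]
tcp_rot: [0.001, 0.923, 0.001, 0.385]
force: [1.0, -0.0, -0.1]
grip_width: 0.122
```

Emit:
{"method": "carry_out", "body": {"translation": [[0,0,0],[0,0,0],[0,0,0],[0,0,0],[0,0,0],[0,0,0]], "rot": [[0,0,0],[0,0,0],[0,0,0],[0,0,0],[0,0,0],[0,0,0]], "claw": [2,2,2,2,2,2]}}

```text
time: 11.48
tcp_pos: [0.4342, -0.0877, 0.1933]
tcp_rot: [0.001, 0.923, 0.001, 0.385]
force: [0.9, -0.0, -1.2]
grip_width: 0.125
```

```bash
python3 - <<'E'
from h import *
s=robot.state();q=s["tcp_rot"];z=Rn.from_quat([q[1],q[2],q[3],q[0]]).as_matrix()[:,2]
print("tip",s["tcp_pos"]+.132*z,"angle",np.degrees(np.arccos(-z[2])),"qvel",s["qvel"],s["grip_width"],s["time"])
for n in("top",): 
  p=imaging.get_image(n)
  for o in("dish","flux_tin","eraser"): print(o,[r["point"] for r in finder.recognise(p,o)[:1]])
print(tri(imaging.get_image("scene"),(174.4,277),p,(198.6,297.4)))
robot.sign_off()
E
```

```text
tip [ 0.5279 -0.0879  0.1004] angle 45.23921269938555 qvel [ 0.0011  0.     -0.0009  0.0004 -0.0008  0.0002] 0.1253450510860902 11.4833
dish [[203.5, 294.2]]
flux_tin [[148.6, 184.6]]
eraser [[156.2, 249.6]]
(array([ 0.536 , -0.089 ,  0.1061]), np.float64(0.0051983529810072015))
the job is handed in; nothing more can be done
```

The job is done and handed in at about 11.5 s of the 45 s allowed. I gripped the brush in the pot by its handle and worked it up and down twice, about 4 cm each time and back to the bottom. I then drew it out and tilted it over the dish.

- **Final pose:** the arm was motionless and still gripping, with the brush at 45° and the bristles at the lower end. From the arm's readings, the bristle tips were at (0.528, -0.088, 0.100) m. The dish centre measured (0.530, -0.087).
- **Tip check that disagreed slightly:** the cameras put the tip about 3 mm farther out and 3 mm higher than the arm's readings, before the last 5 mm nudge. The two camera rays missed each other by 5 mm. I did not re-measure the tip from pictures after that nudge.
- **Other objects:** the arm touched none of them as far as I could see, and wrist force stayed near zero. The last finder check put the dish and eraser within about 1.5 pixels of the start. The red tin read about 3 pixels off in row, which I took as finder noise because the arm never went near it.

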